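Refit the drain-cock plug of a bain-marie

TASK

The drain cock of the bain-marie has been cleaned. Take its taper plug with the red crossbar out of the white parts rack, set it in the cock in the closed position, crossbar square across the spout, and press it fully home with a steady push of about 15 N (never over 25 N), held for half a second. Then ease the push to a light touch, under 4 N, since turning under load galls the taper; rock the plug about 50 degrees towards open and back to closed to prove that it turns free while it stays seated, and let go, leaving it closed, fully home and upright, with nothing else moved and nothing but the plug pushed against the cock or the bain-marie.

Things in the scene. Friction and masses are not known exactly. Their poses are not given: they have to be found in the camera images.
- plug_bar (a point): Middle of the red crossbar handle on the loose metal taper plug. Bar 64 mm long (x, both ends alike), 11 mm thick (y), 14 mm tall (z up); grip it from above across the 11 mm. Below it 20 mm of free stem (16 mm dia), then a 40 mm collar. When the plug is fully home this point is 36 mm above seat, up to 1 mm less under a push.
- plug: The plug itself, 85 mm tall, 0.2 to 0.3 kg, upright in a rack pocket at the start. Origin: centre of its tail's underside, 78 mm below plug_bar; same axes. The taper runs from 24 mm dia at the tail to 40 mm dia 45 mm above it. The dry steel taper grips: pressed straight it carries about 1.5 times the push as contact load, but 5 times while it turns.
- seat (a point): Centre of the mouth of the drain cock's upright barrel, in the plane of its rim, 130 mm above the table. z up along the bore; x level along the flow, away from the bain-marie to the spout; y across. Closed: crossbar along y. Open: along x, turning either way, no stops. The cock is rigid: contact is felt as a force that rises by several newtons per mm, down or sideways.
- cock: The fixed drain cock, origin and axes as seat. Barrel 56 mm outside; bore 39 mm dia at the mouth, narrowing at the plug's taper, 48 mm deep, so the tail clears its floor by 6 mm and only the taper bears. Pipe and spout stay 20 mm below the rim.
- well: The fixed bain-marie: steel box 320 x 380 mm, 236 mm high over its lid handles, origin on the table under its middle; its front (-x) is 120 mm behind the barrel's axis.
- rack: White parts rack, fixed, 75 x 250 x 22 mm (x, y, z), origin under its middle. Three pockets 85 mm apart along y, 14 mm deep, hold the plug, a smaller brass plug with a round knob (72 mm tall) and a steel piping nozzle, in any order.
There are look-alikes about, which are no part of the job. Of the things shaped like the plug, the aluminium one is meant.

How it is judged:
By the outcome, as a careful person would: the job done as asked, in the order asked, and still so for the second after the job is handed in, with the robot touching nothing.
It also fails if it takes over 62 s, if anything falls off the work surface, if the arm or the gripper's body presses on something with over 40 N, if the wrist force passes 120 N, or if a joint passes its speed limit or range.

ROBOT

A 6-joint arm with a two-finger parallel gripper is mounted at the origin on the work surface. World frame = base frame: x ahead of the robot, y to its left, z up, the work surface at z = 0. Lengths are in m, angles in rad, forces in N, time in s.
With the tool pointing down it reaches from about 0.25 to 0.8 m from the base axis. Payload 3.9 kg.
Tool frame: the origin (TCP) lies at the very end of the fingers, on their centre line; the grasp point (between the pads) lies r.tcp_to_grasp behind it (r.tcp_to_grasp is the distance from the TCP to the grasp point, in m); z points along the fingers, x is the direction in which the jaws open and shut, and the axes are right-handed (so a half turn about z gives the same grasp; the last joint's range is limited). The gripper opens to 85 mm and grips with 20 to 120 N. Pads are 22 mm wide; open, the fingers measure 114 mm over their backs; the gripper's body (76 mm by 85 mm) begins 54 mm behind the grasp point. The pads swing forward as they close: fully open they stand 13 mm farther back than shut.
Start: joints at [-1.164, 0.26, -0.138, 1.173, 0, 1.571], TCP at [0.208, -0.482, 0.231] pointing down, gripper open.
Joint ranges: [-2.78, 2.78], [-0.83, 1.72], [-1.28, 1.37], [-1.9, 2.12], [-1.57, 1.48], [-3.14, 3.14]. Speed limits (rad/s): [2.57, 2.57, 3.14, 3.14, 3.14, 3.14].

INTERFACE

Orientations are given as a rotation vector (axis times angle).
In Python, from station import r gives the robot as it stands. The module is installed in compiled form; this text tells all that it offers.
- The arm moves only by the shell command python3 -m crank 'ROWS' [OPENING] [FORCE]. ROWS is JSON, a list that holds one entry, the list of rows, each a list of 4 numbers: the shift along the tool's x, y, z in cm, then the turn about the tool's z in rad. A call has 1 to 8 rows; each row shifts and turns the commanded pose from where the row before left it, along the tool's axes as they then stand; what a row does not reach is not made up. A row lasts 1/8 s, in which the tool goes at most 62.5 mm and 10.7 degrees, less where a joint would pass 70% of its speed; a pose out of reach is approached as far as the arm can. A call is refused whole if a number of a shift passes 6.25 or a number of a turn 0.188, either way. A call with a gripper value outside its range is refused whole. OPENING is the finger opening in cm, from 0 to 8.54, set as the call begins (- or left out, the last holds). The fingers move at their own pace and stop on an object; FORCE is the grip in N (left out, the last holds). Time passes only in rows, so rows that do not move let the fingers close. It gives the time, the measured TCP pose, the force and the opening at its end, in the units of the state.
- r.observe(): the state, without advancing time (a new reading comes with each control period).
- r.read_camera(name): name is "scene" or "top" or "wrist"; returns (picture, depth): 420x560x3 uint8, red, green, blue; 420x560 float32, m along the optical axis (not along the pixel's ray), 0 where there is no reading.
- r.get_calibration(name): a dict with "fov_y" (degrees; the focal length in pixels is half the picture's height over the tangent of half this angle, whatever the lens; pixels are square), "cx", "cy" (the principal point, pixels), "R" (3x3) and "t" (3): a world point X has camera coordinates R X + t. Camera axes: x right, y down, z forward; pixel columns grow to the right and rows downward; lengths in m; the calibration is good to about 2 mm. A picture is of the moment at which its call begins: read the wrist's pose just before it. get_calibration takes no time and is no camera call; for the wrist camera it gives the pose at the moment of the call.
- r.finish_job(): hands the job in, once; it reports no verdict.
Trained networks look in the newest picture that a camera, given by its name, has taken for a name from the list of things; names that differ only in an ending like _2 or _b are one class to them, and where a whole thing is asked for, a point or a joint stands for the part that bears it (a point fixed in the world has none). Each returns a list of dicts, best first, with "score" (0 to 1); they miss things now and then, are a little off and sometimes report something else, mostly with a low value. They report only what shows in the picture. A call takes as long as a camera call. They do not tell look-alikes from the thing itself.
- r.outline_of(camera, thing): "region" (420x560 bool, what is visible of it) and "at" ([column, row] in pixels, amid what is visible of it).
The state is a dict: "clock": time; "joint_pos": joint angles; "dq": joint speeds; "joint_torque": joint torques, N m; "tool_pos": TCP position; "tcp_rot": TCP orientation; "force": force on the tool from outside, world axes, zero at the start; "moment": the same for the moment, N m; "opening": finger opening in m.
Only numpy, scipy, OpenCV 4.12 (cv2) and the standard library are available. Lean on these libraries where they do the work, as an engineer would, in place of code of your own. Each camera call takes 0.05 s, during which the arm holds its last target. There are 200 camera calls.

## Working session

There is one attempt and no reset: what is moved stays moved. The work goes in short steps, Python scripts to look and compute and a shell command to move; the robot and the scene stay as the last step left them, time stands still between calls to the robot, and variables do not carry over. Pictures are saved under pics/ and viewed, about 8 in all and at most 12, crops included, and the job is handed in when it is done.

```bash
mkdir -p pics; cat > h.py <<'E'
import numpy as np, cv2
from station import r
from scipy.spatial.transform import Rotation as Rn
def cam(n):
    c=r.get_calibration(n); p,d=r.read_camera(n); f=210/np.tan(np.radians(c['fov_y'])/2)
    return p,d,c,f
def world(d,c,f):
    v,u=np.mgrid[0:420,0:560]
    P=np.stack([(u-c['cx'])/f*d,(v-c['cy'])/f*d,d],-1)
    W=(P-np.array(c['t']))@np.array(c['R']); W[d==0]=np.nan
    return W
def save(p,n): cv2.imwrite('pics/'+n,p[...,::-1])
E
python3 - <<'E'
from h import *
print({k:np.round(v,3) for k,v in r.observe().items()}, r.tcp_to_grasp)
ims=[]
for n in('scene','top'):
    p,d,c,f=cam(n); W=world(d,c,f); save(p,n+'.png')
    print(n,c['fov_y'],np.round(c['R'],2).tolist(),np.round(c['t'],3))
    for t in('plug_bar','plug','cock','well','rack'):
        for o in r.outline_of(n,t):
            m=o['region'];w=W[m]; print(t,round(o['score'],2),np.round(o['at']),m.sum(),np.round(np.nanmedian(w,0),3),np.round(np.nanpercentile(w,2,axis=0),3),np.round(np.nanpercentile(w,98,axis=0),3))
E
```

```text
{'clock': np.float64(0.0), 'joint_pos': array([-1.164,  0.261, -0.139,  1.173,  0.   ,  1.571]), 'dq': array([ 0.   , -0.001,  0.001, -0.001, -0.001, -0.001]), 'joint_torque': array([ 1.0000e-03, -4.0568e+01,  2.5392e+01,  1.9000e-02,  0.0000e+00,
        0.0000e+00]), 'tool_pos': array([ 0.207, -0.482,  0.23 ]), 'tcp_rot': array([-2.623,  1.726,  0.003]), 'force': array([-0.537, -0.329, -0.071]), 'moment': array([ 0.057,  0.026, -0.024]), 'opening': np.float64(0.085)} 0.0187
scene 47.65437634051118 [[-0.44, 0.9, 0.01], [0.6, 0.3, -0.74], [-0.67, -0.31, -0.68]] [ 0.298 -0.225  1.499]
plug_bar 0.89 [335. 240.] 431 [0.557 0.074 0.063] [0.537 0.049 0.023] [0.567 0.096 0.096]
plug_bar 0.81 [293. 225.] 385 [ 0.543 -0.045  0.053] [ 0.484 -0.087  0.002] [ 0.561 -0.031  0.089]
plug_bar 0.73 [156. 151.] 19862 [ 0.591 -0.36   0.206] [ 0.356 -0.594  0.028] [ 0.726 -0.246  0.219]
plug_bar 0.64 [275. 269.] 475 [ 0.683 -0.02   0.054] [ 0.614 -0.044  0.003] [ 0.705 -0.005  0.088]
plug_bar 0.6 [384. 223.] 508 [0.441 0.151 0.055] [0.389 0.126 0.002] [0.452 0.173 0.088]
plug_bar 0.55 [343. 208.] 392 [
[... 1394 characters left out ...]
7  0.074] [0.529 0.046 0.023] [0.567 0.098 0.095]
plug 0.6 [244. 264.] 273 [0.428 0.037 0.058] [0.403 0.021 0.   ] [0.454 0.058 0.088]
plug 0.51 [267. 160.] 267 [ 0.672 -0.027  0.056] [ 0.645 -0.043  0.002] [ 0.702 -0.008  0.088]
plug 0.49 [280. 219.] 250 [ 0.53  -0.049  0.062] [ 0.509 -0.068  0.048] [ 0.556 -0.032  0.088]
cock 0.96 [334. 197.] 967 [ 0.584 -0.178  0.11 ] [ 0.555 -0.268  0.081] [ 0.61  -0.106  0.132]
cock 0.48 [462. 217.] 29815 [ 0.509 -0.419  0.214] [ 0.33  -0.593  0.132] [ 0.707 -0.255  0.218]
well 0.68 [460. 215.] 30054 [ 0.51  -0.419  0.214] [ 0.33  -0.595  0.124] [ 0.708 -0.254  0.218]
rack 0.79 [195. 216.] 2440 [0.562 0.156 0.022] [0.514 0.034 0.006] [0.614 0.273 0.027]
```

```bash
python3 - <<'E'
import cv2
a=cv2.imread('pics/scene.png')[120:330,170:450]; cv2.imwrite('pics/s1.png',cv2.resize(a,(800,600),interpolation=2))
a=cv2.imread('pics/top.png')[110:320,140:420]; cv2.imwrite('pics/t1.png',cv2.resize(a,(800,600),interpolation=2))
E
```

```text
(no output)
```

View pics/s1.png

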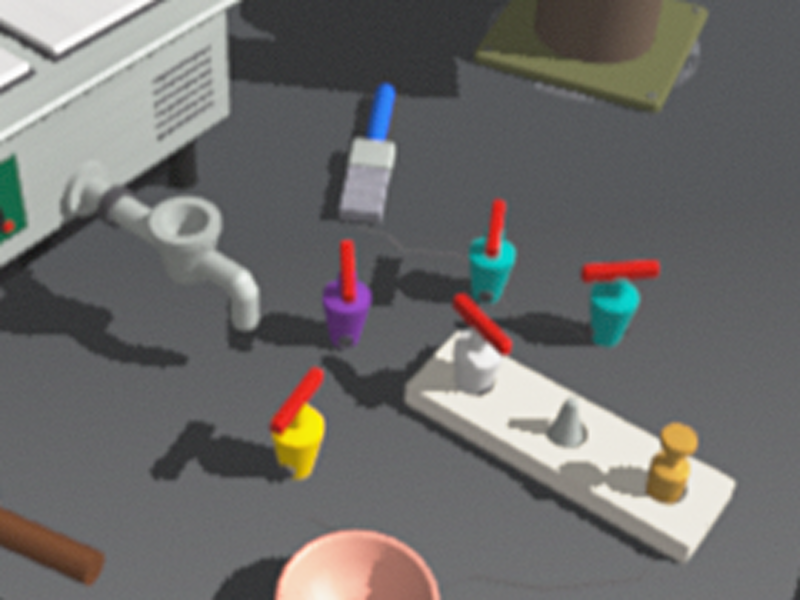

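View pics/t1.png

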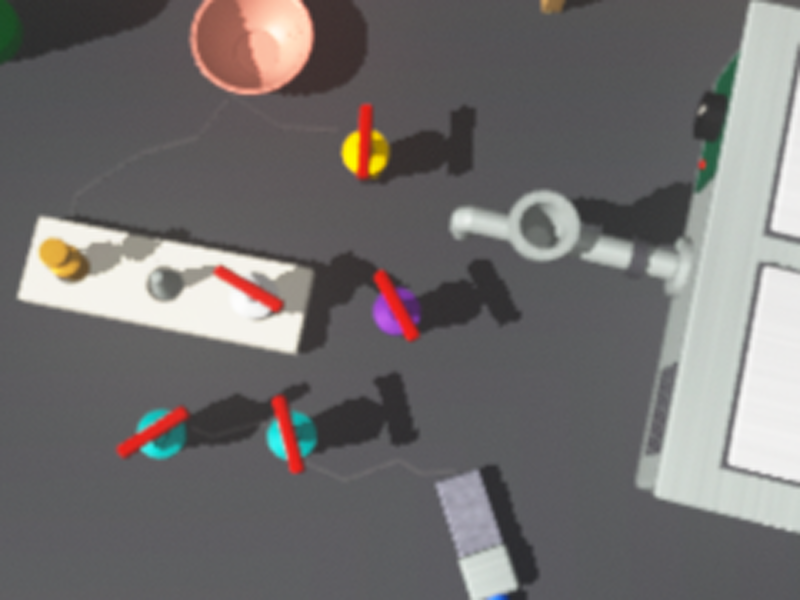

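The candidates, in s1 crop pixels, are:
- the aluminium plug in the rack (482,322; about (339,233) in the full scene picture)
- purple (347,290)
- teal (493,245)
- teal (612,300)
- yellow (298,420)

I choose the aluminium one in the white rack's end pocket, nearest the cock. In both crops the cock is upright, with its spout pointing away from the well.

```bash
cat >> h.py <<'E'
def redbar(p,d,c,f,near,rad=.06,z=(.06,.2)):
    W=world(d,c,f); q=p.astype(int)
    m=(q[...,0]>110)&(q[...,1]<70)&(q[...,2]<70)
    w=np.nan_to_num(W,nan=9); m&=(np.hypot(w[...,0]-near[0],w[...,1]-near[1])<rad)&(w[...,2]>z[0])&(w[...,2]<z[1])
    X=W[m]; zt=np.percentile(X[:,2],90); T=X[X[:,2]>zt-.004]
    (cx,cy),(a,b),an=cv2.minAreaRect((T[:,:2]*1000).astype(np.float32)); 
    bx=cv2.boxPoints(((cx,cy),(a,b),an)); e=[bx[1]-bx[0],bx[2]-bx[1]]; e=max(e,key=np.linalg.norm)
    return len(T),np.round([cx,cy,zt*1000,a,b],1),round(np.degrees(np.arctan2(e[1],e[0]))%180,1)
def ring(p,d,c,f,near):
    W=world(d,c,f); w=np.nan_to_num(W,nan=9)
    m=(np.hypot(w[...,0]-near[0],w[...,1]-near[1])<.045)&(abs(w[...,2]-.130)<.005)
    X=W[m]; from scipy.optimize import least_squares
    s=least_squares(lambda q:np.maximum(0,abs(np.hypot(X[:,0]-q[0],X[:,1]-q[1])-.02375)-.00425),[*near],loss='soft_l1',f_scale=.001)
    return len(X),np.round(s.x*1000,1),round(np.median(X[:,2])*1000,1),np.round(np.percentile(X,[1,99],axis=0)*1000,1).tolist()
E
python3 - <<'E'
from h import *
for n in('scene','top'):
    p,d,c,f=cam(n)
    print(n,redbar(p,d,c,f,(.55,.072)),ring(p,d,c,f,(.585,-.165)))
    W=world(d,c,f);w=np.nan_to_num(W,nan=9)
    # well top rim edge facing +y
    for t in('well','rack'):
        o=r.outline_of(n,t)[0]['region']; 
        X=W[o&(w[...,2]>(.2 if t=='well' else .015))&(w[...,2]<.25 if t=='well' else w[...,2]<.03)]
        rc=cv2.minAreaRect((X[:,:2]*1000).astype(np.float32)); print(t,rc, np.round(np.percentile(X[:,2],[5,50,95]),3))
    # pipe/spout ridge: points 60..112mm high
    o=r.outline_of(n,'cock')[0]['region']; X=W[o]; X=X[~np.isnan(X[:,0])]
    X=X[(X[:,2]>.06)&(X[:,2]<.118)&(np.hypot(X[:,0]-.585,X[:,1]+.17)>.032)]
    l=cv2.fitLine((X[:,:2]*1000).astype(np.float32),cv2.DIST_HUBER,0,.01,.01).ravel(); print('pipe',len(X),l,np.degrees(np.arctan2(l[1],l[0])))
E
```

```text
scene (99, array([549.5,  72.6,  95.8,  62.4,  10.9]), np.float32(59.9)) (269, array([ 588.1, -165.9]), np.float64(131.3), [[559.5, -193.4, 125.2], [615.5, -139.1, 134.8]])
well ((520.2200927734375, -426.7820739746094), (324.22601318359375, 382.18121337890625), 75.5231704711914) [0.204 0.216 0.219]
rack ((565.0979614257812, 155.0142059326172), (250.76451110839844, 79.60513305664062), 77.88483428955078) [0.019 0.024 0.026]
pipe 574 [ 2.3912555e-01  9.7098863e-01  5.9214667e+02 -1.7326669e+02] 76.16506
top (67, array([547.6,  69.1,  95.4,  58.7,   8.3]), np.float32(57.7)) (284, array([ 587.4, -167.9]), np.float64(130.0), [[560.3, -194.6, 125.4], [615.0, -140.6, 133.8]])
well ((521.236572265625, -429.81036376953125), (320.6650085449219, 380.1444091796875), 75.61863708496094) [0.203 0.214 0.217]
rack ((565.2642822265625, 153.47389221191406), (251.39596557617188, 75.6015396118164), 78.20342254638672) [0.019 0.022 0.025]
pipe 500 [ 2.4238026e-01  9.7018135e-01  5.7793317e+02 -1.9405724e+02] 75.97293
```

```bash
python3 -m crank '[[[0,0,-4,0],[0,0,-4,0],[-3.4,-4.8,0,0],[-3.4,-4.8,0,0],[-3.4,-4.8,0,0],[-3.4,-4.8,0,0],[-3.4,-4.8,0,0],[-3.4,-4.8,0,0]]]' 5
python3 -m crank '[[[-3.4,-4.8,0,0],[-3.4,-4.8,0,0],[-3.4,-4.8,0,0],[-3.4,-4.8,2,0],[-3.4,-4.8,2,-0.157],[0,0,2,-0.157],[0,0,2,-0.157],[0,0,0,-0.157]]]'
cat >> h.py <<'E'
def delta(xyz,yaw):
    o=r.observe(); R=Rn.from_rotvec(o['tcp_rot']).as_matrix(); x=R[:,0]; y0=np.degrees(np.arctan2(x[1],x[0]))
    d=R.T@(np.array(xyz)-o['tool_pos'])*100
    print('t',round(float(o['clock']),2),'pos',np.round(o['tool_pos'],4),'yaw',round(y0,2),'tilt',np.round(R[:,2],3),'delta cm',np.round(d,2),'turn rad',round(-np.radians((yaw-y0+180)%360-180),3),'j',np.round(o['joint_pos'],2),'F',np.round(o['force'],1),'op',round(float(o['opening'])*1000,1))
E
python3 - <<'E'
from h import *
delta((.5485,.071,.2),-31)
c=r.get_calibration('wrist');p,d=r.read_camera('wrist');f=210/np.tan(np.radians(c['fov_y'])/2);save(p,'w1.png')
print(redbar(p,d,c,f,(.5485,.071)))
E
```

```text
clock: 2.0
tool_pos: [0.3923, -0.1792, 0.3116]
tcp_rot: [-2.624, 1.727, -0.002]
force: [1.5, -0.7, -0.2]
opening: 0.0499
clock: 3.0
tool_pos: [0.5434, 0.0705, 0.2292]
tcp_rot: [3.03, -0.823, -0.006]
force: [-0.5, -0.9, -0.2]
opening: 0.0502
t 3.0 pos [0.5434 0.0705 0.2292] yaw -30.37 tilt [-0.004 -0.001 -1.   ] delta cm [ 0.43 -0.31  2.92] turn rad 0.011 j [ 0.13  0.3  -0.08  1.19 -0.    2.23] F [-0.5 -0.9 -0.2] op 50.2
(533, array([544.8,  66.4,  94.2,  50.9,  10.3]), np.float32(59.6))
```

View pics/w1.png

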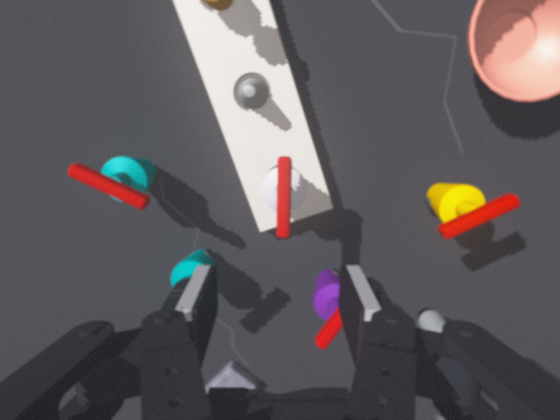

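The wrist view shows the bar of the rack's aluminium plug at (284,197), lying across the jaw direction as wanted. The lid-side look-alikes are well clear. I'll remeasure the bar with a looser mask, since its length came out short.

```bash
python3 - <<'E'
from h import *
c=r.get_calibration('wrist');p,d=r.read_camera('wrist');f=210/np.tan(np.radians(c['fov_y'])/2)
q=p.astype(int); m=((q[...,0]>1.8*q[...,1]+15)&(q[...,0]>1.8*q[...,2]+15)).astype(np.uint8)
n,l,s,ce=cv2.connectedComponentsWithStats(m); k=l[197,284]; print(s[k],ce[k],c['fov_y'],c['cx'],c['cy'])
W=world(d,c,f); X=W[l==k]; print(np.round(np.nanpercentile(X[:,2],[1,10,50,90,99]),4))
C=np.array(c['R']).T@-np.array(c['t'])
v,u=np.nonzero(l==k)
ray=np.stack([(u-c['cx'])/f,(v-c['cy'])/f,np.ones(len(u))],-1)@np.array(c['R'])
for zt in(.093,.0945):
    T=C+ray*((zt-C[2])/ray[:,2])[:,None]; print(zt,cv2.minAreaRect((T[:,:2]*1000).astype(np.float32)))
X=X[X[:,2]>.088];print(cv2.minAreaRect((X[:,:2]*1000).astype(np.float32)),np.round(C,3))
E
```

```text
[275 158  15  80 947] [282.42133052 198.43717001] 58.631917616334555 277.7743215417645 215.50241616467324
[0.0907 0.0921 0.0932 0.0941 0.0948]
0.093 ((548.0624389648438, 71.94114685058594), (62.466190338134766, 10.292369842529297), 59.44235610961914)
0.0945 ((548.2321166992188, 72.2608642578125), (62.131568908691406, 10.237238883972168), 59.442352294921875)
((547.9254760742188, 71.70672607421875), (62.663841247558594, 10.38200569152832), 59.52269744873047) [0.58  0.132 0.373]
```

```bash
python3 -m crank '[[[0.34,-0.36,0,0],[0,0,5,0],[0,0,5,0],[0,0,2.5,0],[0,0,0,0]]]' 5 60
python3 - <<'E'
from h import *
delta((.5481,.0719,.078),-30.5)
E
```

```text
clock: 3.72
tool_pos: [0.548, 0.0713, 0.1046]
tcp_rot: [3.027, -0.834, -0.006]
force: [-0.0, -0.2, 0.6]
opening: 0.0502
t 3.73 pos [0.548  0.0713 0.1046] yaw -30.8 tilt [-0.004 -0.001 -1.   ] delta cm [-0.01 -0.06  2.66] turn rad -0.005 j [ 0.13  0.39 -0.29  0.89 -0.    2.24] F [-0.  -0.2  0.6] op 50.2
```

```bash
python3 -m crank '[[[0,-0.05,1.5,0],[0,0,1.15,0],[0,0,0,0]]]'
python3 -m crank '[[[0,0,0,0],[0,0,0,0],[0,0,0,0],[0,0,0,0],[0,0,0,0],[0,0,0,0]]]' 0 80
python3 -m crank '[[[0,0,-0.5,0],[0,0,-1,0],[0,0,-3,0],[0,0,-5,0],[0,0,-5,0],[0,0,-4,0],[0,0,0,0],[0,0,0,0]]]'
python3 - <<'E'
from h import *
delta((.5481,.0719,.078),-30.5)
p,d,c,f=cam('scene'); save(cv2.resize(p[130:300,200:430],(800,591)),'s2.png')
E
```

```text
clock: 4.1
tool_pos: [0.5492, 0.072, 0.0793]
tcp_rot: [3.029, -0.832, -0.002]
force: [-0.6, 0.1, 0.4]
opening: 0.0505
clock: 4.85
tool_pos: [0.5507, 0.0715, 0.0814]
tcp_rot: [3.029, -0.832, 0.005]
force: [-1.8, -2.4, 7.5]
opening: 0.0084
clock: 5.85
tool_pos: [0.549, 0.072, 0.2638]
tcp_rot: [3.029, -0.832, -0.002]
force: [-0.3, 2.3, -3.4]
opening: 0.0086
t 5.85 pos [0.549  0.072  0.2638] yaw -30.71 tilt [-0.002 -0.    -1.   ] delta cm [-0.05  0.04 18.59] turn rad -0.004 j [0.13 0.3  0.   1.28 0.   2.24] F [-0.3  2.3 -3.4] op 8.6
```

View pics/s2.png

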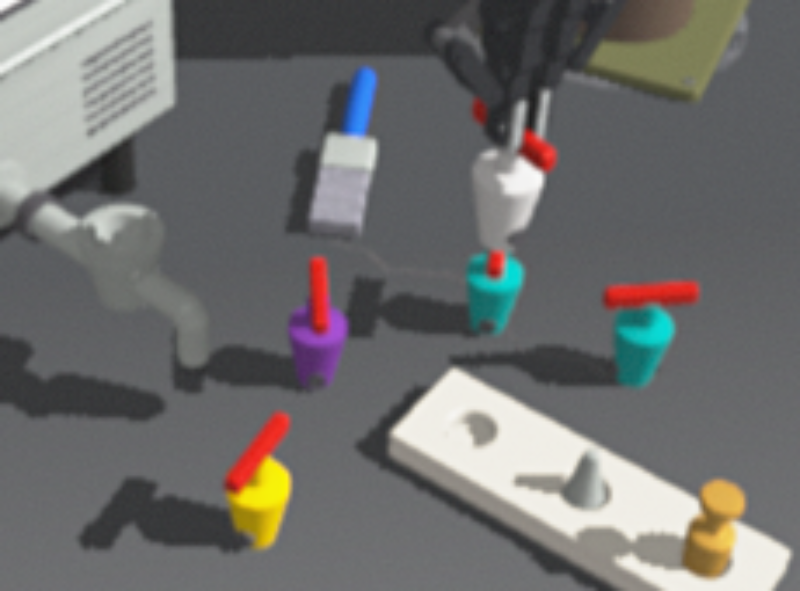

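The plug is out of its pocket and held upright, crossed by the fingers at mid-bar, with nothing else disturbed. Next I carry it over the cock and turn it to closed.

```bash
python3 -m crank '[[[3.1,3.7,0,0],[3.1,3.7,0,0],[3.1,3.7,0,0],[3.1,3.7,0,0],[3.1,3.7,0,0],[0,0,0,-0.186],[0,0,0,-0.186],[0,0,0,-0.186]]]'
python3 -m crank '[[[0,0,0,-0.186],[0,0,0,-0.186],[0,0,0,-0.186],[0,0,0,-0.186],[0,0,0,-0.186],[0,0,0,-0.186],[0,0,0,-0.186],[0,0,0,0]]]'
python3 - <<'E'
from h import *
delta((.588,-.167,.22),75.8)
ims=[]
for n,b in(('scene',(120,250,170,340)),('top',(130,260,250,420))):
    p,d,c,f=cam(n); print(n,redbar(p,d,c,f,(.588,-.167),.06,(.2,.3)),ring(p,d,c,f,(.588,-.167)))
    ims.append(cv2.resize(p[b[0]:b[1],b[2]:b[3]],(400,306)))
save(np.hstack(ims),'s3.png')
E
```

```text
clock: 6.9
tool_pos: [0.5872, -0.1662, 0.2621]
tcp_rot: [-3.14, -0.043, 0.007]
force: [0.2, 1.4, -2.0]
opening: 0.0084
clock: 7.9
tool_pos: [0.5874, -0.1659, 0.2626]
tcp_rot: [-2.477, -1.926, 0.004]
force: [-0.7, 0.2, -2.2]
opening: 0.0088
t 7.9 pos [ 0.5874 -0.1659  0.2626] yaw 75.73 tilt [-0.004  0.001 -1.   ] delta cm [-0.09  0.11  4.26] turn rad -0.001 j [-0.28  0.4   0.16  1.33  0.   -0.03] F [-0.7  0.2 -2.2] op 8.8
scene (34, array([ 593.3, -157. ,  277.5,   17.1,   56.8]), np.float32(161.0)) (268, array([ 588., -166.]), np.float64(131.2), [[560.9, -192.6, 125.4], [615.5, -139.3, 134.4]])Traceback (most recent call last):
  File "<stdin>", line 5, in <module>
  File "h.py", line 17, in redbar
    X=W[m]; zt=np.percentile(X[:,2],90); T=X[X[:,2]>zt-.004]
               ~~~~~~~~~~~~~^^^^^^^^^^^
    return _quantile_unchecked(
        a, q, axis, out, overwrite_input, method, keepdims, weights)
    return _ureduce(a,
                    func=_quantile_ureduce_func,
    ...<5 lines>...
                    overwrite_input=overwrite_input,
                    method=method)
    r = func(a, **kwargs)
    result = _quantile(arr,
                       quantiles=q,
    ...<2 lines>...
                       out=out,
                       weights=wgt)
    slices_having_nans = np.isnan(arr[-1, ...])
                                  ~~~^^^^^^^^^
IndexError: index -1 is out of bounds for axis 0 with size 0
```

```bash
cat >> h.py <<'E'
def plugfit(W,p,near,zb):
    from scipy.optimize import least_squares
    w=np.nan_to_num(W,nan=9); q=p.astype(int)
    m=(np.hypot(w[...,0]-near[0],w[...,1]-near[1])<.03)&(w[...,2]>zb-.076)&(w[...,2]<zb-.034)&(q.min(-1)>60)&(abs(q.max(-1)-q.min(-1))<30)
    m=cv2.erode(m.astype(np.uint8),np.ones((3,3)))>0
    X=W[m]
    def fun(a,tilt=True):
        z=X[:,2]-zb; x=a[0]+a[2]*z; y=a[1]+a[3]*z; rr=np.minimum(.020,.012+.008/.045*(z+.078))
        return np.r_[np.hypot(X[:,0]-x,X[:,1]-y)-rr, 1e-3*a[2:]*len(X)**.5*.3]
    s=least_squares(fun,[*near,0,0],loss='soft_l1',f_scale=.001)
    return m.sum(),'at bar',np.round(s.x[:2]*1000,1),'tilt',np.round(s.x[2:],3),'res',round(np.median(abs(s.fun))*1000,2)
E
python3 - <<'E'
from h import *
ims=[]
o=r.observe()['tool_pos']
for n,b in(('scene',(120,250,170,340)),('top',(130,260,250,420))):
    p,d,c,f=cam(n); W=world(d,c,f); print(n,plugfit(W,p,o[:2],o[2]+.0046))
    ims.append(cv2.resize(p[b[0]:b[1],b[2]:b[3]],(400,306)))
p,d,c,f=cam('wrist'); ims.append(cv2.resize(p,(400,300)))
save(np.hstack(ims[:2]),'s3.png'); cv2.imwrite('pics/s3.png',np.vstack([np.hstack(ims[:2]),np.hstack([ims[2],ims[2]*0])[:290]])[...,::-1])
E
```

```text
scene (np.int64(95), 'at bar', array([ 587.7, -164.2]), 'tilt', array([0.002, 0.022]), 'res', np.float64(0.68))
top (np.int64(0), 'at bar', array([ 587.8, -166. ]), 'tilt', array([0., 0.]), 'res', np.float64(0.0))
```

View pics/s3.png

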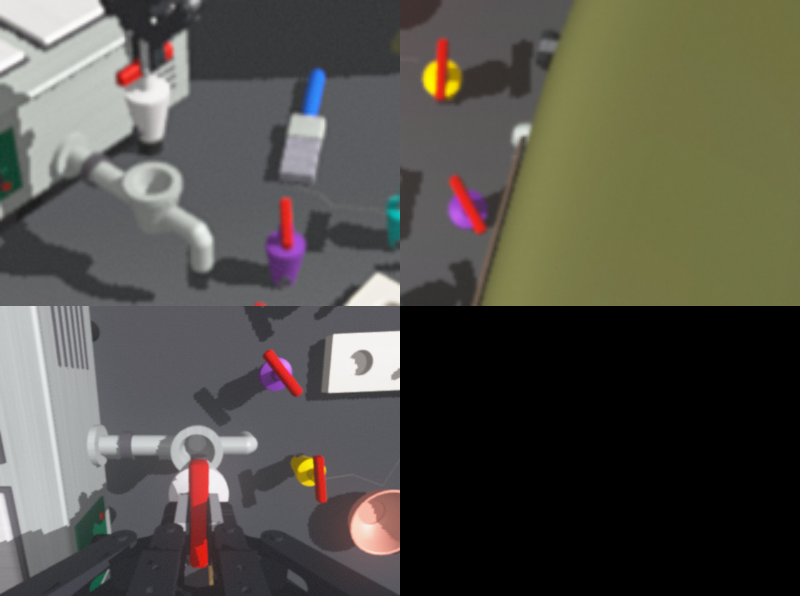

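The scene view (left) shows the plug held upright above the mouth. In the wrist view the bar is vertical and the spout horizontal, so it is square across. Both the bar and the ring show in the wrist camera, so I measure them in that one frame.

```bash
cat >> h.py <<'E'
def wristbar(zt,seed=None):
    c=r.get_calibration('wrist');p,d=r.read_camera('wrist');f=210/np.tan(np.radians(c['fov_y'])/2)
    q=p.astype(int); m=((q[...,0]>1.8*q[...,1]+15)&(q[...,0]>1.8*q[...,2]+15)).astype(np.uint8)
    n,l,s,ce=cv2.connectedComponentsWithStats(m); k=max(range(1,n),key=lambda i:s[i][4])
    C=np.array(c['R']).T@-np.array(c['t']); v,u=np.nonzero(l==k); W=world(d,c,f); X=W[l==k]
    print('bar px',s[k],'z pct',np.round(np.nanpercentile(X[:,2],[10,50,90]),4))
    if zt is None: zt=np.nanpercentile(X[:,2],80)
    ray=np.stack([(u-c['cx'])/f,(v-c['cy'])/f,np.ones(len(u))],-1)@np.array(c['R'])
    T=C+ray*((zt-C[2])/ray[:,2])[:,None]; print('bar',cv2.minAreaRect((T[:,:2]*1000).astype(np.float32)))
    return p,d,c,f,W
E
python3 - <<'E'
from h import *
delta((.588,-.167,.22),75.8)
p,d,c,f,W=wristbar(None)
print(ring(p,d,c,f,(.588,-.167)), plugfit(W,p,(.588,-.166),.267))
w=np.nan_to_num(W,nan=9)
flow=np.array([np.cos(np.radians(75.8)),np.sin(np.radians(75.8))])
dx=w[...,0]-.588;dy=w[...,1]+.167; al=dx*flow[0]+dy*flow[1]; ac=-dx*flow[1]+dy*flow[0]
m=(abs(ac)<.025)&(abs(al)>.033)&(al<.08)&(al>-.1)&(w[...,2]>.085)&(w[...,2]<.118); X=W[m]
l=cv2.fitLine((X[:,:2]*1000).astype(np.float32),cv2.DIST_HUBER,0,.01,.01).ravel(); print('pipe',len(X),l,np.degrees(np.arctan2(l[1],l[0])))
E
```

```text
t 8.15 pos [ 0.5882 -0.1661  0.2643] yaw 75.78 tilt [-0.001  0.    -1.   ] delta cm [-0.09  0.    4.43] turn rad -0.0 j [-0.28  0.4   0.16  1.33  0.   -0.03] F [-0.2  0.  -2.1] op 8.6
bar px [ 265  215   27  152 3614] z pct [0.2749 0.276  0.2769]
bar ((588.1168212890625, -165.0771942138672), (10.225615501403809, 64.55367279052734), 75.85620880126953)
(1805, array([ 587.7, -167.5]), np.float64(130.3), [[560.6, -194.4, 125.7], [607.6, -140.7, 132.1]]) (np.int64(90), 'at bar', array([ 596.7, -167.9]), 'tilt', array([ 0.145, -0.039]), 'res', np.float64(0.2))
pipe 3573 [ 2.4741663e-01  9.6890920e-01  5.7845538e+02 -1.9318552e+02] 75.6753
```

```bash
python3 -m crank '[[[-0.2,0,0,0],[0,0,2.5,0],[0,0,2.5,0],[0,0,2,0],[0,0,1.4,0],[0,0,0.5,0],[0,0,0,0],[0,0,0,0]]]' - 100
python3 - <<'E'
from h import *
delta((.588,-.1677,.1613),75.8)
p,d,c,f,W=wristbar(None)
E
```

```text
clock: 9.2
tool_pos: [0.5886, -0.1683, 0.1767]
tcp_rot: [2.477, 1.93, 0.002]
force: [-0.4, 0.4, -2.6]
opening: 0.0077
t 9.2 pos [ 0.5886 -0.1683  0.1767] yaw 75.86 tilt [ 0.002 -0.    -1.   ] delta cm [ 0.04 -0.08  1.54] turn rad 0.001 j [-0.28  0.43 -0.02  1.11 -0.   -0.03] F [-0.4  0.4 -2.6] op 7.7
bar px [ 266  215   26  152 3382] z pct [0.1873 0.1884 0.1893]
bar ((588.5070190429688, -167.28379821777344), (9.468647003173828, 64.6648178100586), 75.91654968261719)
```

```bash
python3 -m crank '[[[0,-0.06,0.4,0],[0,0,0.4,0],[0,0,0.3,0],[0,0,0,0],[0,0,0,0]]]'
python3 -m crank '[[[0,0,0.2,0],[0,0,0,0],[0,0,0,0]]]'
python3 - <<'E'
from h import *
delta((.588,-.1677,.1613),75.8)
E
```

```text
clock: 9.88
tool_pos: [0.5871, -0.1679, 0.1646]
tcp_rot: [-2.478, -1.931, 0.001]
force: [-0.3, 0.4, -2.7]
opening: 0.0075
clock: 10.25
tool_pos: [0.5869, -0.1679, 0.1628]
tcp_rot: [-2.477, -1.931, 0.001]
force: [-2.7, 0.4, -1.0]
opening: 0.0076
t 10.25 pos [ 0.5869 -0.1679  0.1628] yaw 75.86 tilt [-0.001  0.    -1.   ] delta cm [0.04 0.1  0.15] turn rad 0.001 j [-0.28  0.44 -0.05  1.08 -0.   -0.03] F [-2.7  0.4 -1. ] op 7.6
```

```bash
python3 -m crank '[[[0,-0.05,0,0],[0,0,0.1,0],[0,0,0,0]]]'
python3 -m crank '[[[0,0,0.1,0],[0,0,0,0],[0,0,0,0]]]'
python3 - <<'E'
from h import *
delta((.588,-.1677,.1613),75.8)
E
```

```text
clock: 10.62
tool_pos: [0.5867, -0.1678, 0.162]
tcp_rot: [-2.478, -1.931, 0.0]
force: [-4.7, 0.8, 1.2]
opening: 0.0077
clock: 11.0
tool_pos: [0.5867, -0.1677, 0.1616]
tcp_rot: [2.478, 1.931, 0.0]
force: [-5.2, 1.6, 4.7]
opening: 0.0076
t 11.0 pos [ 0.5867 -0.1677  0.1616] yaw 75.86 tilt [ 0.  0. -1.] delta cm [0.03 0.12 0.03] turn rad 0.001 j [-0.28  0.44 -0.05  1.08  0.   -0.03] F [-5.2  1.6  4.7] op 7.6
```

```bash
python3 -m crank '[[[-0.03,-0.1,0,0],[0,0,0,0],[0,0,0,0]]]'
python3 - <<'E'
from h import *
delta((.588,-.1677,.1613),75.8)
E
```

```text
clock: 11.38
tool_pos: [0.5865, -0.1678, 0.1614]
tcp_rot: [2.477, 1.931, 0.002]
force: [-2.6, 1.6, 5.5]
opening: 0.0077
t 11.38 pos [ 0.5865 -0.1678  0.1614] yaw 75.87 tilt [ 0.002  0.    -1.   ] delta cm [0.05 0.15 0.01] turn rad 0.001 j [-0.28  0.44 -0.05  1.08  0.   -0.03] F [-2.6  1.6  5.5] op 7.7
```

```bash
python3 -m crank '[[[0.05,-0.1,0,0],[0,0,0.1,0],[0,0,0,0],[0,0,0,0]]]'
python3 -m crank '[[[0,0,0.1,0],[0,0,0,0],[0,0,0,0]]]'
python3 - <<'E'
from h import *
delta((.588,-.1677,.1613),75.8)
E
```

```text
clock: 11.88
tool_pos: [0.5862, -0.1676, 0.161]
tcp_rot: [2.476, 1.929, 0.003]
force: [-0.8, 0.2, 7.5]
opening: 0.0077
clock: 12.25
tool_pos: [0.5863, -0.1676, 0.1609]
tcp_rot: [2.475, 1.929, 0.003]
force: [-2.3, 0.3, 10.6]
opening: 0.008
t 12.25 pos [ 0.5863 -0.1676  0.1609] yaw 75.86 tilt [ 0.004 -0.001 -1.   ] delta cm [ 0.03  0.17 -0.03] turn rad 0.001 j [-0.28  0.44 -0.06  1.07 -0.   -0.03] F [-2.3  0.3 10.6] op 8.0
```

```bash
python3 -m crank '[[[0,-0.06,0.06,0],[0,0,0.06,0],[0,0,0,0]]]'
python3 -m crank '[[[0,0,0,0],[0,0,0,0],[0,0,0,0],[0,0,0,0]]]'
python3 -m crank '[[[0,0,0,0],[0,0,0,0]]]'
python3 - <<'E'
from h import *
delta((.588,-.1677,.1613),75.8)
wristbar(None)
E
```

```text
clock: 12.62
tool_pos: [0.5862, -0.1676, 0.1608]
tcp_rot: [2.474, 1.928, 0.005]
force: [-4.9, 1.5, 15.7]
opening: 0.0076
clock: 13.12
tool_pos: [0.5863, -0.1676, 0.1609]
tcp_rot: [2.474, 1.928, 0.005]
force: [-3.7, 1.9, 15.9]
opening: 0.008
clock: 13.38
tool_pos: [0.5862, -0.1676, 0.1608]
tcp_rot: [2.474, 1.928, 0.005]
force: [-3.6, 1.2, 15.2]
opening: 0.0077
t 13.38 pos [ 0.5862 -0.1676  0.1608] yaw 75.86 tilt [ 0.005 -0.002 -1.   ] delta cm [ 0.03  0.17 -0.05] turn rad 0.001 j [-0.28  0.44 -0.06  1.07 -0.   -0.03] F [-3.6  1.2 15.2] op 7.7
bar px [ 266  215   26  152 3387] z pct [0.1715 0.1726 0.1734]
bar ((586.1206665039062, -166.57875061035156), (9.463155746459961, 64.79268646240234), 75.92634582519531)
```

```bash
python3 -m crank '[[[0,0,-0.1,0],[0,0,-0.1,0],[0,0,-0.06,0],[0,0,0,0],[0,0,0,0]]]'
python3 - <<'E'
from h import *
delta((.588,-.1677,.1613),75.8)
print(r.observe()['moment'])
E
```

```text
clock: 14.05
tool_pos: [0.586, -0.1675, 0.1609]
tcp_rot: [2.476, 1.929, 0.003]
force: [1.8, -0.4, 5.9]
opening: 0.0079
t 14.05 pos [ 0.586  -0.1675  0.1609] yaw 75.86 tilt [ 0.003 -0.001 -1.   ] delta cm [ 0.03  0.19 -0.04] turn rad 0.001 j [-0.28  0.44 -0.06  1.07 -0.   -0.03] F [ 1.8 -0.4  5.9] op 7.9
[-0.06591461 -0.4229292   0.00750138]
```

```bash
python3 -m crank '[[[0,0.06,-0.07,0],[0,0,-0.06,0],[0,0,0,0],[0,0,0,0]]]'
python3 - <<'E'
from h import *
delta((.588,-.1677,.1613),75.8)
print(r.observe()['moment'])
E
```

```text
clock: 14.55
tool_pos: [0.5858, -0.1674, 0.161]
tcp_rot: [2.477, 1.931, 0.001]
force: [5.6, -1.4, -2.7]
opening: 0.0077
t 14.55 pos [ 0.5858 -0.1674  0.161 ] yaw 75.86 tilt [ 0.001 -0.    -1.   ] delta cm [ 0.02  0.22 -0.03] turn rad 0.001 j [-0.28  0.44 -0.06  1.08 -0.   -0.03] F [ 5.6 -1.4 -2.7] op 7.7
[-0.38718148 -1.27735846  0.09505914]
```

```bash
python3 -m crank '[[[0,0.1,0.03,0],[0,0.08,0.03,0],[0,0,0,0],[0,0,0,0]]]'
python3 - <<'E'
from h import *
delta((.588,-.1677,.1613),75.8)
print(r.observe()['moment'])
E
```

```text
clock: 15.05
tool_pos: [0.5861, -0.1675, 0.161]
tcp_rot: [-2.477, -1.931, 0.001]
force: [-0.0, -0.8, 3.7]
opening: 0.0076
t 15.05 pos [ 0.5861 -0.1675  0.161 ] yaw 75.86 tilt [-0.001  0.    -1.   ] delta cm [ 0.03  0.19 -0.03] turn rad 0.001 j [-0.28  0.44 -0.05  1.08 -0.   -0.03] F [-0.  -0.8  3.7] op 7.6
[-0.05708485 -0.1138248   0.03657097]
```

```bash
python3 -m crank '[[[0.01,0.02,-0.06,0],[0,0,0,0],[0,0,0,0]]]'
python3 - <<'E'
from h import *
delta((.588,-.1677,.1613),75.8)
print(r.observe()['moment'])
E
```

```text
clock: 15.42
tool_pos: [0.5861, -0.1675, 0.161]
tcp_rot: [-2.477, -1.93, 0.002]
force: [-0.5, -0.8, -0.7]
opening: 0.008
t 15.43 pos [ 0.5861 -0.1675  0.161 ] yaw 75.86 tilt [-0.002  0.    -1.   ] delta cm [ 0.02  0.19 -0.03] turn rad 0.001 j [-0.28  0.44 -0.05  1.08 -0.   -0.03] F [-0.5 -0.8 -0.7] op 8.0
[-0.19726282  0.07971418  0.02381492]
```

```bash
python3 -m crank '[[[0,0,0.01,0.06],[0,0,0,0.06],[0,0,0,0]]]'
python3 - <<'E'
from h import *
delta((.588,-.1677,.1613),75.8)
print(r.observe()['moment'])
E
```

```text
clock: 15.8
tool_pos: [0.5866, -0.1674, 0.161]
tcp_rot: [-2.588, -1.779, 0.001]
force: [-0.4, -0.6, -0.2]
opening: 0.0076
t 15.8 pos [ 0.5866 -0.1674  0.161 ] yaw 69.02 tilt [-0.001  0.    -1.   ] delta cm [ 0.02  0.15 -0.03] turn rad -0.118 j [-0.28  0.44 -0.05  1.08  0.    0.09] F [-0.4 -0.6 -0.2] op 7.6
[-0.08761261  0.01356467 -0.00343496]
```

```bash
python3 -m crank '[[[0,0,0,0.08],[0,0,0,0.08],[0,0,0,0.08],[0,0,0,0]]]'
python3 - <<'E'
from h import *
delta((.588,-.1677,.1613),75.8)
E
```

```text
clock: 16.3
tool_pos: [0.5865, -0.1671, 0.1612]
tcp_rot: [-2.781, -1.458, 0.001]
force: [-1.0, 1.3, -0.3]
opening: 0.0078
t 16.3 pos [ 0.5865 -0.1671  0.1612] yaw 55.34 tilt [-0.001  0.001 -1.   ] delta cm [ 0.04  0.16 -0.01] turn rad -0.357 j [-0.28  0.44 -0.05  1.08  0.    0.33] F [-1.   1.3 -0.3] op 7.8
```

```bash
python3 -m crank '[[[0.01,-0.04,0.02,0.08],[0,0,0,0.08],[0,0,0,0.08],[0,0,0,0]]]'
python3 - <<'E'
from h import *
delta((.588,-.1677,.1613),75.8)
E
```

```text
clock: 16.8
tool_pos: [0.5868, -0.167, 0.1611]
tcp_rot: [-2.936, -1.116, -0.001]
force: [1.2, 1.5, -0.4]
opening: 0.0077
t 16.8 pos [ 0.5868 -0.167   0.1611] yaw 41.62 tilt [ 0.     0.001 -1.   ] delta cm [ 0.04  0.13 -0.02] turn rad -0.597 j [-0.28  0.44 -0.05  1.08  0.    0.57] F [ 1.2  1.5 -0.4] op 7.7
```

```bash
python3 -m crank '[[[0.05,0,0.02,0.09],[0,0,0,0.1],[0,0,0,0.1],[0,0,0,0],[0,0,0,0]]]'
python3 - <<'E'
from h import *
delta((.588,-.1677,.1613),75.8)
p,d,c,f,W=wristbar(None); save(p,'w2.png'); print(ring(p,d,c,f,(.587,-.167)))
E
```

```text
clock: 17.42
tool_pos: [0.5872, -0.1665, 0.1611]
tcp_rot: [-3.066, -0.68, -0.001]
force: [-0.4, 2.2, 0.9]
opening: 0.0076
t 17.43 pos [ 0.5872 -0.1665  0.1611] yaw 25.01 tilt [ 0.     0.001 -1.   ] delta cm [ 0.03  0.14 -0.02] turn rad -0.886 j [-0.28  0.44 -0.05  1.08  0.    0.86] F [-0.4  2.2  0.9] op 7.6
bar px [ 265  215   27  152 3375] z pct [0.1717 0.1728 0.1737]
bar ((587.167236328125, -165.61209106445312), (9.623846054077148, 64.62016296386719), 24.799123764038086)
(3128, array([ 588. , -167.5]), np.float64(130.4), [[560.8, -186.8, 125.8], [614.9, -139.7, 133.9]])
```

The plug turned 51° and the bar height is unchanged (0.1728 against 0.1726), so it stayed seated. Now I turn it back.

```bash
python3 -m crank '[[[0,-0.03,0,-0.08],[0,0,0,-0.08],[0,0,0,-0.08],[0,0,0,0]]]'
python3 - <<'E'
from h import *
delta((.588,-.1677,.1613),75.8)
E
```

```text
clock: 17.98
tool_pos: [0.587, -0.167, 0.161]
tcp_rot: [2.964, 1.039, -0.0]
force: [0.1, 0.3, 0.2]
opening: 0.0079
t 17.98 pos [ 0.587 -0.167  0.161] yaw 38.62 tilt [ 0.    -0.001 -1.   ] delta cm [ 0.03  0.12 -0.03] turn rad -0.649 j [-0.28  0.44 -0.05  1.08 -0.    0.62] F [0.1 0.3 0.2] op 7.9
```

```bash
python3 -m crank '[[[-0.01,0,0,-0.08],[-0.01,0,0,-0.08],[0,0,0,-0.08],[0,0,0,-0.08],[0,0,0,0]]]'
python3 - <<'E'
from h import *
delta((.588,-.1677,.1613),75.8)
E
```

```text
clock: 18.6
tool_pos: [0.5864, -0.1671, 0.161]
tcp_rot: [2.763, 1.495, -0.001]
force: [-2.2, 0.1, 1.2]
opening: 0.008
t 18.6 pos [ 0.5864 -0.1671  0.161 ] yaw 56.86 tilt [-0.001 -0.001 -1.   ] delta cm [ 0.04  0.16 -0.03] turn rad -0.331 j [-0.28  0.44 -0.05  1.08 -0.    0.3 ] F [-2.2  0.1  1.2] op 8.0
```

```bash
python3 -m crank '[[[-0.04,-0.06,-0.02,-0.08],[0,0,0,-0.08],[0,0,0,-0.08],[0,0,0,-0.09],[0,0,0,0],[0,0,0,0]]]'
python3 - <<'E'
from h import *
delta((.588,-.1677,.1613),75.8)
p,d,c,f,W=wristbar(None); print(r.observe()['moment'])
E
```

```text
clock: 19.35
tool_pos: [0.5862, -0.1674, 0.1611]
tcp_rot: [2.479, 1.928, -0.001]
force: [0.6, -2.2, -2.3]
opening: 0.0077
t 19.35 pos [ 0.5862 -0.1674  0.1611] yaw 75.74 tilt [ 0.    -0.001 -1.   ] delta cm [ 0.01  0.18 -0.02] turn rad -0.001 j [-0.28  0.44 -0.05  1.08 -0.   -0.03] F [ 0.6 -2.2 -2.3] op 7.7
bar px [ 265  215   27  152 3381] z pct [0.1717 0.1728 0.1736]
bar ((586.0778198242188, -166.3540496826172), (9.621248245239258, 64.63957977294922), 76.0534896850586)
[-0.61813346 -0.16856631 -0.00600257]
```

```bash
python3 -m crank '[[[-0.06,-0.01,0.04,0],[0,0,0,0],[0,0,0,0]]]'
python3 - <<'E'
from h import *
delta((.588,-.1677,.1613),75.8)
E
```

```text
clock: 19.77
tool_pos: [0.5862, -0.1675, 0.1611]
tcp_rot: [2.478, 1.93, 0.001]
force: [1.1, -1.2, -0.0]
opening: 0.0076
t 19.77 pos [ 0.5862 -0.1675  0.1611] yaw 75.84 tilt [ 0.001 -0.    -1.   ] delta cm [ 0.02  0.19 -0.02] turn rad 0.001 j [-0.28  0.44 -0.06  1.08 -0.   -0.03] F [ 1.1 -1.2 -0. ] op 7.6
```

```bash
python3 -m crank '[[[0,0,0,0],[0,0,0,0],[0,0,0,0],[0,0,0,0],[0,0,0,0]]]' 4.5 20
python3 - <<'E'
from h import *
delta((.588,-.1677,.1613),75.8)
p,d,c,f,W=wristbar(None); save(p,'w3.png')
E
```

```text
clock: 20.4
tool_pos: [0.5858, -0.1673, 0.1607]
tcp_rot: [-2.478, -1.931, 0.0]
force: [-0.5, -0.5, 0.3]
opening: 0.0451
t 20.4 pos [ 0.5858 -0.1673  0.1607] yaw 75.86 tilt [-0.  0. -1.] delta cm [ 0.01  0.23 -0.06] turn rad 0.001 j [-0.28  0.44 -0.06  1.08  0.   -0.03] F [-0.5 -0.5  0.3] op 45.1
bar px [ 265  216   27  151 3722] z pct [0.1712 0.1724 0.1733]
bar ((585.7396240234375, -166.49514770507812), (10.01109790802002, 64.23201751708984), 75.37415313720703)
```

View pics/w3.png

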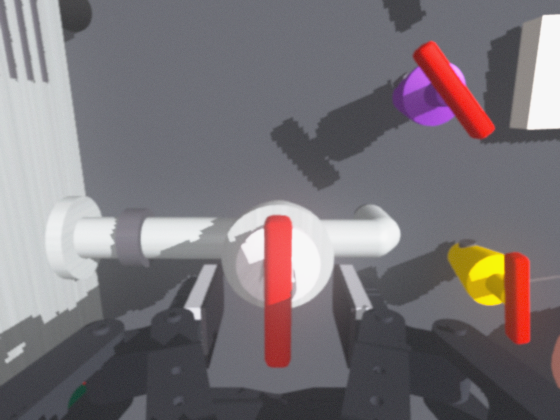

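The jaws are clear of the bar at (278,290), which lies square to the pipe and spout. I withdraw straight up.

```bash
python3 -m crank '[[[0,0,-1,0],[0,0,-3,0],[0,0,-5,0],[0,0,-5,0],[0,0,0,0],[0,0,0,0]]]'
python3 - <<'E'
from h import *
delta((.588,-.1677,.1613),75.8)
p,d,c,f,W=wristbar(None); print(ring(p,d,c,f,(.587,-.167))); a=cv2.resize(p,(400,300))
p,d,c,f=cam('scene'); W=world(d,c,f); print(redbar(p,d,c,f,(.587,-.167),.06,(.14,.2)))
cv2.imwrite('pics/s4.png',np.hstack([a,cv2.resize(p[120:255,170:350],(400,300))])[...,::-1])
E
```

```text
clock: 21.2
tool_pos: [0.5858, -0.1674, 0.3011]
tcp_rot: [2.478, 1.931, 0.001]
force: [-0.4, 0.1, -1.1]
opening: 0.0453
t 21.2 pos [ 0.5858 -0.1674  0.3011] yaw 75.86 tilt [ 0.001 -0.    -1.   ] delta cm [ 0.02  0.21 13.98] turn rad 0.001 j [-0.28  0.4   0.24  1.42  0.   -0.03] F [-0.4  0.1 -1.1] op 45.3
bar px [ 272  164   14   83 1035] z pct [0.1713 0.1724 0.1734]
bar ((586.89990234375, -166.25045776367188), (9.982364654541016, 63.38930892944336), 75.666748046875)
(1300, array([ 588. , -167.7]), np.float64(130.4), [[560.5, -194.6, 126.5], [614.1, -140.8, 132.5]])
(87, array([ 587.9, -165.5,  175.4,   11.4,   63.3]), np.float32(166.0))
```

View pics/s4.png

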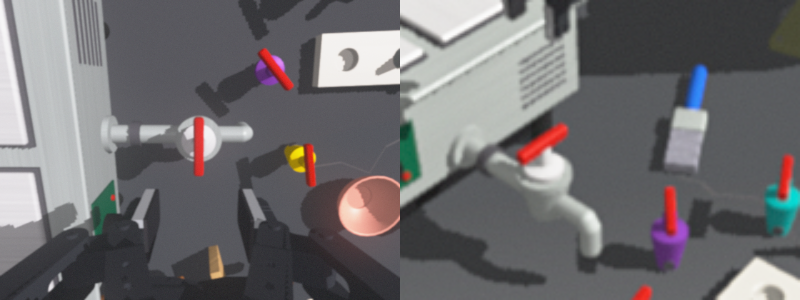

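```bash
python3 -c "
from station import r
print(r.finish_job())"
```

```text
the job is handed in; nothing more can be done
None
```

I took the aluminium plug from the rack, set it in the cock in the closed position and pressed it home. I then proved that it turns free, released it closed and handed the job in at about 21 s on the robot's clock.

| Step | Reading |
|---|---|
| Push home | 15.2–15.9 N at the readings over about 0.75 s |
| Eased push while turning | Wrist force between −2.3 and +1.2 N (about 0 to 3.5 N on the cock with the plug's weight) |
| Rock | 51° towards open and back; bar-top height 0.1726–0.1728 m throughout, so it stayed seated |

**Final check with the gripper withdrawn:**
- **Seating:** The bar's top is at 0.1724 m by the wrist camera, so its middle is about 35.5 mm above the seat, within tolerance of fully home. The scene camera read 3 mm higher (0.1754 m), but it had also read the bar about 2.5 mm too high in the rack.
- **Closed position:** The bar lies at 165.7–166.0°, against 165.8° for square across the spout.
- **Upright:** The bar's middle is within about 2 mm of the barrel's axis, which is about what the cameras can resolve. I saw no tilt in the last pictures.
- **Surroundings:** Nothing else had moved as far as the last pictures show.

**Two things to note:**
- While easing off, I briefly over-lifted: the wrist read −2.7 N vertically and 5.6 N sideways. I corrected this before turning, and the plug did not rise by more than 0.1 mm.
- Sideways force reached about 5 N during seating and 2.3 N during the rock.

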